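# Set the extraction hood over a furnace chimney and purge

## Task

Swing the extraction arm round until its hood hangs centred above the chimney of the small pot furnace, and leave it standing there. Only then purge the furnace: push the gas valve's spring-loaded lever round all the way to its stop and let it spring back to rest. Do not shift or knock over the glassware.

Things in the scene. Friction and masses are not known exactly. Their poses are not given: they have to be found in the camera images.
- stand: Extraction stand, fixed to the bench: dark square foot 130 x 130 mm, 16 mm high, carrying an upright aluminium post (22 mm across) with a black collar. Origin at the centre of the foot's underside, on the post's axis; z up.
- boom (a joint): Angle (rad) of the extraction arm about the vertical post axis. At 0 the arm points along the stand's own -x (towards the robot); positive turns it anticlockwise seen from above, i.e. world direction of the arm = stand yaw + pi + value. Range -1.3 to 1.3. A friction joint (about 0.5 N m, so about 1.8 N at the grip): it stays where it is left, with no spring. It starts between furnace and canister, which stand on opposite sides of it.
- boom_pivot (a point): Point on the post axis at the arm's height, 235 mm above the bench, where the arm turns. A black hub 40 mm across, its top at 253 mm, is the highest part of the stand.
- boom_grip (a point): Middle of the black round rubber grip (19 mm across, reaching from 250 to 315 mm from the post axis) at the arm's free end, beyond the hood; 285 mm from the axis, centre line 235 mm above the bench. The arm is a level round steel rod of 16 mm. Nothing is below the grip down to 140 mm.
- hood (a point): Centre of the lower rim (dark inside) of the round aluminium hood hanging under the arm, 200 mm from the post axis, 168 mm above the bench; hood 108 mm across at the rim, narrowing upward to 48 mm at 212 mm. The point lies straight under the arm's centre line.
- furnace: Small pot furnace, fixed: upright plain steel cylinder 124 mm across with dark lid (128 mm across, top at 120 mm), a small grey control box on its side (own -x) and a chimney on the lid. Origin at the centre of its underside. It may stand on either side of the stand; on the other side stands an aluminium canister of like size, with a black knob instead of a chimney.
- chimney (a point): Centre of the top of the furnace's chimney, a steel pipe 25 mm across and 28 mm high standing in the middle of the lid; its top is 148 mm above the bench, 20 mm lower than the hood's rim. It lies 189 to 210 mm from the post axis, so that the hood can stand over it with 11 mm or less of radial error.
- valve: Purge valve, fixed to the bench: dark foot 90 x 90 x 12 mm with a brass turret 40 mm across. Origin at the centre of the foot's underside, straight below the lever's pivot; z up. Gives the yaw for the lever.
- lever (a joint): Angle (rad) of the valve's lever about its vertical pivot. 0 = rest, the lever points along the valve's own -x; positive swings it anticlockwise seen from above (world direction of the lever = valve yaw + pi + value); its stop is at 0.9. A spring takes it back to 0: about 0.18 N m at rest, 0.59 N m at the stop (2 to 6 N, 100 mm from the pivot).
- lever_pivot (a point): The lever's pivot on its axis, 101 mm above the bench.
- lever_grip (a point): Middle of the outer part of the lever's round black sleeve (18 mm across, 58 to 133 mm from the pivot), 100 mm from the pivot and 101 mm above the bench. Free air below the sleeve except the 12 mm foot near the pivot.
- flask0: conical glass flask with a white stopper, 138 mm tall, 78 mm across its foot, loose, upright; origin at the centre of its underside. Not to be disturbed; it stands between furnace and canister, below the hood's path.
- flask1: conical glass flask with a white stopper, 138 mm tall, 78 mm across its foot, loose, upright; origin at the centre of its underside. Not to be disturbed; it stands between the stand and the robot.
- flask2: conical glass flask with a white stopper, 138 mm tall, 78 mm across its foot, loose, upright; origin at the centre of its underside. Not to be disturbed; it stands to the right.
- bottle: Amber glass jar with black cap, 68 mm across, 150 mm tall, loose, upright, to the left; origin at the centre of its underside. Not to be disturbed.

How it is judged (in metres and radians):
On the way, in this order (a step that is already met when the one before it is completed fails the run):
1. the hood stands still, centred above the furnace's chimney (horizontal distance between hood and chimney below 0.018 m and velocity of joint boom between -0.05 and 0.05 rad/s), for 0.2 s.
2. the valve's lever is swung to its stop (value of joint lever above 0.84 rad), for 0.1 s.
3. the lever has sprung back to rest (value of joint lever below 0.06 rad), for 0.2 s.
At the end, for the whole second after the job is handed in: the hood stands still with the centre of its rim within 18 mm (seen from above) of the chimney's axis, the lever is back at rest (below 0.06 rad), and the flasks and the jar stand upright (all of step 1 and value of joint lever below 0.06 rad and angle between each of flask0, flask1, flask2, bottle's own z axis and vertical below 0.1 rad); the robot touches nothing.
It fails at once if the lever is swung while the hood is not over the chimney (value of joint lever above 0.3 rad and not (horizontal distance between hood and chimney below 0.018 m)).
It fails at once if a flask or the jar is shifted more than 25 mm (distance of any of flask0, flask1, flask2, bottle from where it was at the start of the episode above 0.025 m).
It fails at once if a flask or the jar is tipped over (angle between any of flask0, flask1, flask2, bottle's own z axis and vertical above 0.5 rad).
It also fails if it takes over 58 s, if anything falls off the work surface, if the arm or the gripper's body presses on something with over 40 N, if the wrist force passes 120 N, or if a joint passes its speed limit or range.

## Robot

A 6-joint arm with a two-finger parallel gripper is mounted at the origin on the work surface. World frame = base frame: x ahead of the robot, y to its left, z up, the work surface at z = 0. Lengths are in m, angles in degrees, forces in N, time in s.
With the tool pointing down it reaches from about 0.4 to 0.925 m from the base axis. Payload 3.4 kg.
Tool frame: the origin (TCP) lies on the centre line of the jaws, within the pads' length; the fingertips stand 8 mm ahead of it and the grasp point (between the pads) lies 11 mm behind it; z points along the fingers, x is the direction in which the jaws open and shut, and the axes are right-handed (so a half turn about z gives the same grasp; the last joint's range is limited). The gripper opens to 85 mm and grips with 20 to 120 N. Pads are 22 mm wide; open, the fingers measure 114 mm over their backs; the gripper's body (76 mm by 85 mm) begins 54 mm behind the grasp point. The pads swing forward as they close: fully open they stand 13 mm farther back than shut.
Start: joints at [-78.868, 17.578, 86.31, -0, 76.112, -4.211], TCP at [0.152, -0.555, 0.239] pointing down, gripper open.
Joint ranges: [-179.03, 179.03], [-60, 130.46], [8.19, 133.38], [-81.62, 261.62], [5.75, 156.47], [-153.77, 153.77]. Speed limits (degrees/s): [147.25, 147.25, 180, 180, 180, 180].

## Interface

Orientations are given as [roll, pitch, yaw] about the fixed x, y, z axes, in that order (R = Rz(yaw) Ry(pitch) Rx(roll)).
In Python, from station import get_state, grab_frame, sign_off, silhouettes gives the robot as it stands.
- The arm moves only by the tool arm_command, never from a script. Its argument "series" is a list of rows, each a list of 3 entries, a list of its own where there are three numbers: the shift along the world's x, y, z in mm, then the turn, a rotation vector about the world's x, y, z in degrees, then the closure, from 0 (fully open) to 1 (shut). In form: [[[tx, ty, tz], [ax, ay, az], grip], ...]. A call has 1 to 8 rows; each row shifts and turns the commanded pose from where the row before left it; what a row does not reach is not made up. A row lasts 1/12 s, in which the tool goes at most 41.7 mm and 7.16 degrees, less where a joint would pass 70% of its speed; a pose out of reach is approached as far as the arm can. A call with a gripper value outside its range is refused whole. The fingers move at their own pace and stop on an object; "grip_force" is the grip in N (left out, the last holds). Time passes only in rows, so rows that do not move let the fingers close. It gives the time, the measured TCP pose, the force and the opening at its end, in the units of the state.
- get_state(): the state, without advancing time (a new reading comes with each control period).
- grab_frame(name): name is "side" or "top" or "wrist"; returns a dict with "color" (400x640x3 uint8, red, green, blue), "z_map" (400x640 float32, m along the optical axis (not along the pixel's ray), 0 where there is no reading), "intrinsics" (3x3 intrinsics, pixels), "cam_to_world" (4x4, takes a point from camera to world coordinates). Camera axes: x right, y up, looking along -z (the intrinsics and any distortion apply to the point x, -y, -z); pixel columns grow to the right and rows downward; lengths in m; the calibration is good to about 2 mm. A picture is of the moment at which its call begins.
- sign_off(): hands the job in, once; it reports no verdict.
Trained networks look in a picture, given as the dict that the camera call returned (one of the last four; its "shot" number tells which), for a name from the list of things; names that differ only in an ending like _2 or _b are one class to them, and where a whole thing is asked for, a point or a joint stands for the part that bears it (a point fixed in the world has none). Each returns a list of dicts, best first, with "conf" (0 to 1); they miss things now and then, are a little off and sometimes report something else, mostly with a low value. They report only what shows in the picture. A call takes as long as a camera call.
- silhouettes(picture, query): "region" (400x640 bool, what is visible of it) and "bbox" ([left, top, width, height] in pixels, round what is visible of it).
The state is a dict: "t": time; "joints": joint angles; "joint_vel": joint speeds; "effort": joint torques, N m; "eef_pos": TCP position; "tcp_rot": TCP orientation; "contact_force": force on the tool from outside, world axes, zero at the start; "moment": the same for the moment, N m; "grip_width": opening from 0.0 (shut) to 1.0 (fully open).
Only numpy, scipy, OpenCV 4.12 (cv2) and the standard library are available. Lean on these libraries where they do the work, as an engineer would, in place of code of your own. Each camera call takes 0.05 s, during which the arm holds its last target.

## Working session

There is one attempt and no reset: what is moved stays moved. The work goes in short steps, Python scripts to look and compute and a tool call to move; the robot and the scene stay as the last step left them, time stands still between calls to the robot, and variables do not carry over. Pictures are saved under pics/ and viewed, and the job is handed in when it is done.

Besides the shell and the picture viewer there is one more tool, called after ">>>" as name(argument=value, ...) on one line, values as JSON. arm_command: Moves the arm, as the interface text tells. Its arguments: {"type":"object","properties":{"series":{"type":"array","items":{"type":"array"}},"grip_force":{"type":"number"}},"required":["series"]}

```bash
mkdir -p pics; ls; python3 - <<'E'
from station import *
import cv2,pickle
s=get_state();print(s)
for n in ["top","side"]:
    f=grab_frame(n);cv2.imwrite(f"pics/{n}0.png",f["color"][:,:,::-1]);pickle.dump(f,open(f"{n}0.pkl","wb"))
    print(n,f["intrinsics"],f["cam_to_world"])
    for q in ["stand","boom","hood","furnace","chimney","valve","lever","flask0","bottle"]:
        r=silhouettes(f,q);print(q,[(round(d["conf"],2),d["bbox"]) for d in r])
        pickle.dump(r,open(f"sil_{n}_{q}.pkl","wb"))
E
```

```text
pics
{'t': 0.0, 'joints': array([-7.88679639e+01,  1.76218942e+01,  8.63846072e+01,  5.47567626e-05,
        7.61096245e+01, -4.20952965e+00]), 'joint_vel': array([-6.51694461e-05,  5.32137874e-02, -2.13830590e-02,  7.32833145e-02,
       -3.47904575e-03,  5.15734018e-02]), 'effort': array([ 6.91916066e-04, -4.57550848e+01, -2.51918185e+01,  2.72867292e-04,
        1.33895333e-02,  1.40172384e-05]), 'eef_pos': array([ 0.15199049, -0.55384104,  0.23837994]), 'tcp_rot': array([-1.79991423e+02,  1.15808732e-01, -7.46584388e+01]), 'contact_force': array([0.4615696 , 0.58944248, 0.09965418]), 'moment': array([-0.02592114,  0.01348479, -0.04090954]), 'grip_width': 0.9986689191786692}
top [[478.77148123   0.         318.39964158]
 [  0.         478.77148123 202.31073288]
 [  0.           0.           1.        ]] [[ 0.00741527  0.99574826 -0.09181726  0.43296605]
 [-0.9999253   0.00827581  0.00899512  0.02216476]
 [ 0.00971674  0.0917437   0.99573525  1.65996577]
 [ 0.          0.          0.          1.        ]]
stand [(0.79, [306.1, 132.5, 50.4, 108.4]), (0.21, [315.2, 128.5, 40.4, 109.9
[... 672 characters left out ...]
  0.77149073  0.9332885 ]
 [ 0.00735354  0.87000952  0.49298008  0.75178756]
 [ 0.          0.          0.          1.        ]]
stand [(0.93, [246.6, 153.3, 122.2, 83.1])]
boom [(0.72, [262.8, 151.1, 108.2, 49.3])]
hood [(0.72, [260.5, 154.7, 109.9, 42.2])]
furnace [(0.77, [270.0, 215.2, 43.6, 55.2])]
chimney [(0.97, [269.1, 213.4, 47.2, 55.1]), (0.43, [300.1, 193.6, 16.2, 43.5]), (0.2, [300.5, 273.7, 61.0, 19.7])]
valve [(0.91, [283.5, 272.8, 77.9, 48.0])]
lever [(0.71, [300.5, 273.2, 61.4, 19.4])]
flask0 [(0.96, [349.4, 224.2, 23.1, 50.4]), (0.87, [343.5, 154.3, 14.5, 31.8]), (0.81, [300.0, 193.9, 17.6, 43.5])]
bottle [(0.6, [194.6, 261.6, 36.7, 67.3]), (0.25, [301.7, 278.2, 61.1, 15.2])]
```

```bash
python3 - <<'E'
import cv2
a=cv2.imread("pics/top0.png")[100:300,150:420];cv2.imwrite("pics/top0c.png",cv2.resize(a,None,fx=2.96,fy=2.96,interpolation=cv2.INTER_CUBIC))
a=cv2.imread("pics/side0.png")[130:340,170:440];cv2.imwrite("pics/side0c.png",cv2.resize(a,None,fx=2.8,fy=2.8,interpolation=cv2.INTER_CUBIC))
E
```

```text
(no output)
```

View pics/top0c.png

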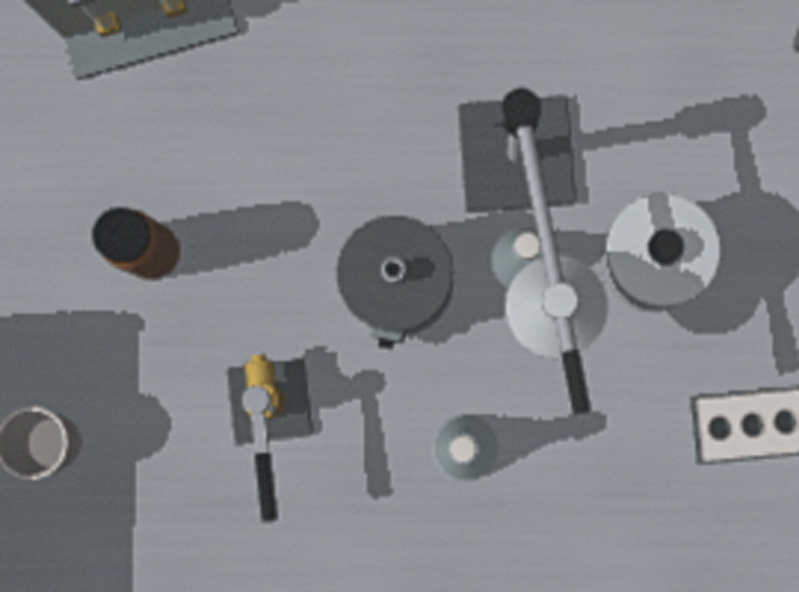

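View pics/side0c.png

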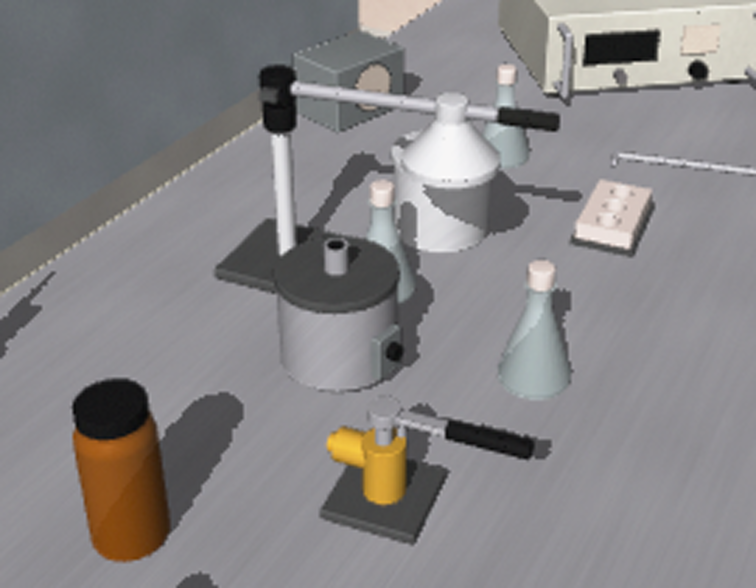

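View pics/top0.png

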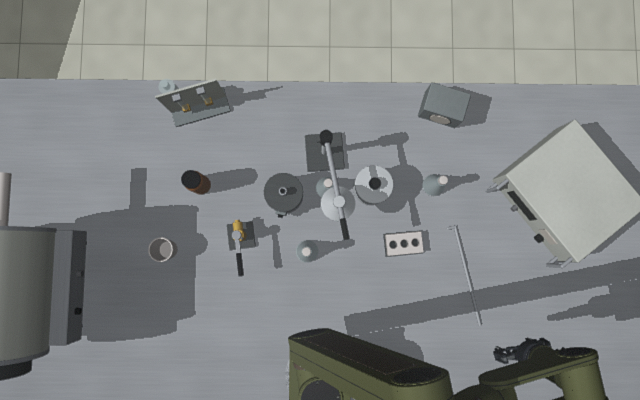

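```bash
cat > h.py <<'E'
import numpy as np,pickle
def ray(f,u,v,z):
    K=f["intrinsics"];T=f["cam_to_world"]
    d=np.array([(u-K[0,2])/K[0,0],-(v-K[1,2])/K[1,1],-1.]);d=T[:3,:3]@d;o=T[:3,3]
    return (o+d*(z-o[2])/d[2])
def proj(f,p):
    K=f["intrinsics"];T=f["cam_to_world"];c=T[:3,:3].T@(np.array(p)-T[:3,3])
    return K[0,0]*c[0]/-c[2]+K[0,2],K[1,1]*-c[1]/-c[2]+K[1,2]
def cloud(f):
    K=f["intrinsics"];T=f["cam_to_world"];z=f["z_map"];v,u=np.mgrid[:400,:640]
    c=np.stack([(u-K[0,2])/K[0,0]*z,-(v-K[1,2])/K[1,1]*z,-z],-1)
    return c@T[:3,:3].T+T[:3,3]
E
python3 - <<'E'
from h import *
f=pickle.load(open("top0.pkl","rb"));s=pickle.load(open("side0.pkl","rb"))
C=lambda x,y:(150+x/2.96-.33,100+y/2.96-.33)
S=lambda x,y:(170+x/2.8-.33,130+y/2.8-.33)
for n,x,y,z in [("hub",521,107,.253),("boomend",582,410,.244),("gripstart",570,350,.244),("chim",393,269,.148),("lid",395,274,.12),("canknob",665,246,.15),("levpiv",256,400,.115),("sl0",263,454,.11),("sl1",269,520,.11),("fl0",526,245,.138),("fl1",462,449,.138),("bot",122,236,.15)]:
    print(n,ray(f,*C(x,y),z).round(4))
for n,x,y,z in [("hub",277,73,.253),("chim",336,243,.148),("levpiv",385,405,.115),("sl0",446,430,.101),("sl1",533,449,.101),("fl0",382,185,.138),("fl1",541,268,.138),("bot",112,396,.15),("gripend",557,121,.235),("fl2",508,72,.138)]:
    print("side",n,ray(s,*S(x,y),z).round(4))
P=cloud(f)
for n,x,y in [("hub",521,107),("chimlid",393,300),("piv",256,400),("sl",266,490),("grip",575,380),("hoodcap",560,300)]:
    u,v=C(x,y);print(n,P[int(round(v)),int(round(u))].round(3))
E
```

```text
hub [ 0.7625 -0.0108  0.253 ]
boomend [ 0.4579 -0.0737  0.244 ]
gripstart [ 0.5177 -0.0616  0.244 ]
chim [0.609 0.123 0.148]
lid [0.6067 0.1226 0.12  ]
canknob [ 0.6361 -0.169   0.15  ]
levpiv [0.4683 0.2719 0.115 ]
sl0 [0.41   0.2637 0.11  ]
sl1 [0.339  0.2556 0.11  ]
fl0 [ 0.6375 -0.0199  0.138 ]
fl1 [0.4172 0.0473 0.138 ]
bot [0.6418 0.4137 0.15  ]
side hub [ 0.7624 -0.0095  0.253 ]
side chim [0.6116 0.1187 0.148 ]
side levpiv [0.4662 0.2778 0.115 ]
side sl0 [0.4126 0.2671 0.101 ]
side sl1 [0.338  0.2537 0.101 ]
side fl0 [ 0.6387 -0.0233  0.138 ]
side fl1 [0.4178 0.0485 0.138 ]
side bot [0.6479 0.4099 0.15  ]
side gripend [ 0.459  -0.0799  0.235 ]
side fl2 [ 0.6433 -0.3808  0.138 ]
hub [ 0.761 -0.012  0.256]
chimlid [0.579 0.126 0.115]
piv [0.468 0.272 0.114]
sl [0.372 0.258 0.111]
grip [ 0.488 -0.067  0.24 ]
hoodcap [ 0.568 -0.052  0.244]
```

>>> arm_command(series=[[[10,16,12],[0,0,7],0],[[14,20,12],[0,0,7],0],[[14,20,12],[0,0,7],0],[[14,20,12],[0,0,7],0],[[14,20,12],[0,0,7],0],[[14,20,12],[0,0,7],0],[[14,20,12],[0,0,7],0],[[14,20,12],[0,0,7],0]], grip_force=25)

```text
t: 1.67
eef_pos: [0.2606, -0.3974, 0.336]
tcp_rot: [180.0, -0.0, -18.3]
contact_force: [0.6, 0.0, 0.9]
grip_width: 1.003
```

>>> arm_command(series=[[[14,20,0],[0,0,7],0],[[14,20,0],[0,0,7],0],[[14,20,0],[0,0,7],0],[[14,20,0],[0,0,7],0],[[14,20,0],[0,0,7],0],[[14,20,0],[0,0,7],0],[[14,20,0],[0,0,7],0],[[14,20,0],[0,0,7],0]])

```text
t: 2.33
eef_pos: [0.3726, -0.2374, 0.3355]
tcp_rot: [180.0, -0.0, 37.7]
contact_force: [0.5, -0.2, -0.1]
grip_width: 1.001
```

>>> arm_command(series=[[[14,20,0],[0,0,7],0],[[14,20,0],[0,0,7],0],[[14,20,0],[0,0,7],0],[[14,20,0],[0,0,7],0],[[14,20,0],[0,0,7],0],[[14,20,0],[0,0,7],0],[[14,20,0],[0,0,7],0],[[0,0,0],[0,0,7],0]])

```text
t: 3.0
eef_pos: [0.4723, -0.0954, 0.3353]
tcp_rot: [179.9, -0.1, 93.9]
contact_force: [0.1, 0.3, -0.7]
grip_width: 0.999
```

>>> arm_command(series=[[[0,0,0],[0,0,7],0],[[0,0,0],[0,0,0],0]])

```text
t: 3.17
eef_pos: [0.4703, -0.0979, 0.3352]
tcp_rot: [-180.0, -0.0, 100.6]
contact_force: [0.1, 0.5, 0.3]
grip_width: 1.0
```

>>> arm_command(series=[[[7,14,0],[0,0,1.5],0],[[6,14,0],[0,0,0],0],[[0,0,-20],[0,0,0],0],[[0,0,-20],[0,0,0],0],[[0,0,0],[0,0,0],0]])

```text
t: 3.58
eef_pos: [0.4807, -0.07, 0.292]
tcp_rot: [-179.6, -0.2, 101.7]
contact_force: [-0.5, -0.3, 0.0]
grip_width: 1.002
```

```bash
python3 - <<'E'
from station import *
import cv2,pickle
print(get_state()["eef_pos"],get_state()["tcp_rot"])
f=grab_frame("wrist");cv2.imwrite(f"pics/w1.png",f["color"][:,:,::-1]);pickle.dump(f,open(f"w1.pkl","wb"))
from h import *
s=get_state();print(proj(f,s["eef_pos"]-[0,0,.1]))
for p in ([.762,-.01,.235],[.51747,-.0629,.235],[.4538,-.0756,.235]): print(proj(f,p))
E
```

```text
[ 0.48066452 -0.0699575   0.29200957] [-1.79643343e+02 -1.63476557e-01  1.01655152e+02]
(np.float64(320.76306276922924), np.float64(207.079610470819))
(np.float64(323.58765357219033), np.float64(533.2086461452463))
(np.float64(320.5734689889867), np.float64(275.5099591857822))
(np.float64(321.1474278634438), np.float64(181.59200109851037))
```

View pics/w1.png

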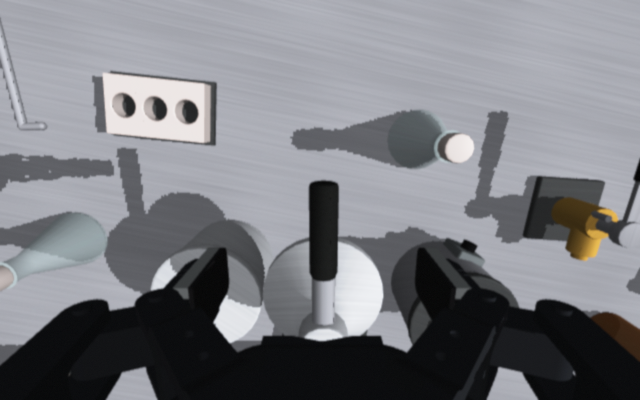

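The wrist picture shows the black grip between the jaws, spanning (323,182)–(323,280), as my estimate predicted. I'll lower and grip.

>>> arm_command(series=[[[1,0,-20],[0,0,0],0],[[1,0,-20],[0,0,0],0],[[0,0,-20],[0,0,0],0],[[0,0,-8],[0,0,0],0],[[0,0,0],[0,0,0],0.5],[[0,0,0],[0,0,0],0.9],[[0,0,0],[0,0,0],1],[[0,0,0],[0,0,0],1]])

```text
t: 4.3
eef_pos: [0.4862, -0.0708, 0.2288]
tcp_rot: [179.8, 0.1, 101.8]
contact_force: [0.2, 0.8, 0.6]
grip_width: 0.451
```

>>> arm_command(series=[[[0,0,0],[0,0,0],1],[[0,0,0],[0,0,0],1],[[0,0,0],[0,0,0],1],[[0,0,0],[0,0,0],1]])

```text
t: 4.63
eef_pos: [0.4857, -0.0704, 0.2284]
tcp_rot: [179.9, 0.0, 101.8]
contact_force: [-0.9, 0.6, 5.8]
grip_width: 0.211
```

```bash
python3 - <<'E'
import numpy as np
a=np.radians(192.25-np.arange(0,51,2.0));p=np.c_[np.cos(a),np.sin(a)]*283
print(np.round(np.diff(p,axis=0),1).tolist())
E
```

```text
[[-1.9, 9.7], [-1.6, 9.7], [-1.2, 9.8], [-0.9, 9.8], [-0.6, 9.9], [-0.2, 9.9], [0.1, 9.9], [0.5, 9.9], [0.8, 9.8], [1.2, 9.8], [1.5, 9.8], [1.8, 9.7], [2.2, 9.6], [2.5, 9.6], [2.8, 9.5], [3.2, 9.4], [3.5, 9.2], [3.8, 9.1], [4.1, 9.0], [4.4, 8.8], [4.8, 8.7], [5.1, 8.5], [5.3, 8.3], [5.6, 8.1], [5.9, 7.9]]
```

>>> arm_command(series=[[[-1.9,9.7,0],[0,0,-2],1],[[-1.6,9.7,0],[0,0,-2],1],[[-1.2,9.8,0],[0,0,-2],1],[[-0.9,9.8,0],[0,0,-2],1],[[-0.6,9.9,0],[0,0,-2],1],[[-0.2,9.9,0],[0,0,-2],1],[[0.1,9.9,0],[0,0,-2],1],[[0.5,9.9,0],[0,0,-2],1]])

```text
t: 5.3
eef_pos: [0.4801, 0.0079, 0.2284]
tcp_rot: [179.9, 0.1, 85.8]
contact_force: [-0.5, -1.7, 4.7]
grip_width: 0.209
```

>>> arm_command(series=[[[0.8,9.8,0],[0,0,-2],1],[[1.2,9.8,0],[0,0,-2],1],[[1.5,9.8,0],[0,0,-2],1],[[1.8,9.7,0],[0,0,-2],1],[[2.2,9.6,0],[0,0,-2],1],[[2.5,9.6,0],[0,0,-2],1],[[2.8,9.5,0],[0,0,-2],1],[[3.2,9.4,0],[0,0,-2],1]])

```text
t: 5.97
eef_pos: [0.4963, 0.0852, 0.2284]
tcp_rot: [179.8, 0.0, 69.8]
contact_force: [0.2, -1.4, 4.4]
grip_width: 0.21
```

>>> arm_command(series=[[[3.5,9.2,0],[0,0,-2],1],[[3.8,9.1,0],[0,0,-2],1],[[4.1,9.0,0],[0,0,-2],1],[[4.4,8.8,0],[0,0,-2],1],[[4.8,8.7,0],[0,0,-2],1],[[5.1,8.5,0],[0,0,-2],1],[[0,0,0],[0,0,0],1],[[0,0,0],[0,0,0],1]])

```text
t: 6.63
eef_pos: [0.5227, 0.1395, 0.2285]
tcp_rot: [179.9, -0.2, 57.9]
contact_force: [1.4, 1.7, 3.7]
grip_width: 0.208
```

```bash
python3 - <<'E'
from station import *
import cv2,pickle
s=get_state();print(s["eef_pos"],s["tcp_rot"],s["contact_force"])
import numpy as np;d=s["eef_pos"]-[.762,-.01,0];print(np.degrees(np.arctan2(d[1],d[0])),np.hypot(d[0],d[1]))
for n in ["top","side"]:
    f=grab_frame(n);pickle.dump(f,open(f"{n}1.pkl","wb"))
    a=f["color"][:,:,::-1]
    a=a[100:300,150:420] if n=="top" else a[130:340,170:440]
    cv2.imwrite(f"pics/{n}1c.png",cv2.resize(a,None,fx=2.8,fy=2.8,interpolation=cv2.INTER_CUBIC))
E
```

```text
[0.52266854 0.13946477 0.22846338] [ 1.79854395e+02 -1.64888207e-01  5.79058119e+01] [1.44724039 1.65439478 3.71144058]
148.01482988360638 0.2821688618639216
```

View pics/top1c.png

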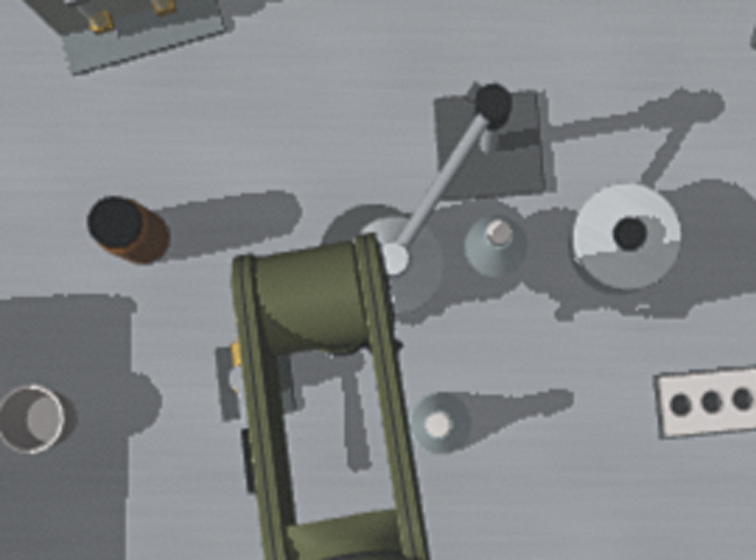

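View pics/side1c.png

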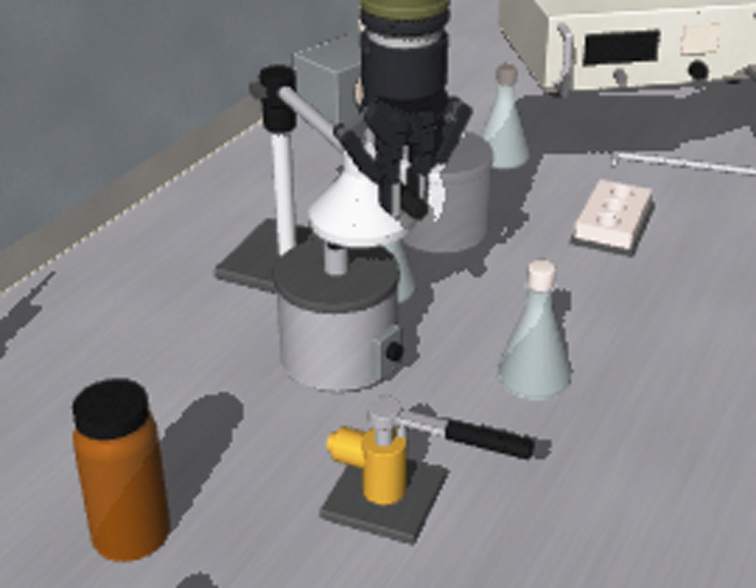

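The hood is short of the chimney (arm at 148.0°, target 139.2°); I'll go the remaining 8.8°.

>>> arm_command(series=[[[6.1,9.0,0],[0,0,-2.2],1],[[6.4,8.8,0],[0,0,-2.2],1],[[6.6,8.6,0],[0,0,-2.2],1],[[6.8,8.4,0],[0,0,-2.2],1],[[0,0,0],[0,0,0],1],[[0,0,0],[0,0,0],1],[[0,0,0],[0,0,0],1]])

```text
t: 7.32
eef_pos: [0.5482, 0.174, 0.2285]
tcp_rot: [179.9, -0.2, 49.1]
contact_force: [0.5, 2.6, 4.9]
grip_width: 0.213
```

```bash
python3 - <<'E'
from station import *
import cv2,pickle
s=get_state();print(s["eef_pos"],s["tcp_rot"],s["contact_force"])
import numpy as np;d=s["eef_pos"]-[.762,-.01,0];print(np.degrees(np.arctan2(d[1],d[0])),np.hypot(d[0],d[1]))
for n in ["top","side"]:
    f=grab_frame(n);pickle.dump(f,open(f"{n}2.pkl","wb"))
    a=f["color"][:,:,::-1]
    a=a[120:220,240:380] if n=="top" else a[130:250,230:370]
    cv2.imwrite(f"pics/{n}2c.png",cv2.resize(a,None,fx=5,fy=5,interpolation=cv2.INTER_CUBIC))
E
```

```text
[0.54818261 0.17400543 0.22847545] [ 1.79909699e+02 -1.79738040e-01  4.90812060e+01] [0.45142611 2.603474   4.86917442]
139.28560897546203 0.2820919639374305
```

View pics/top2c.png

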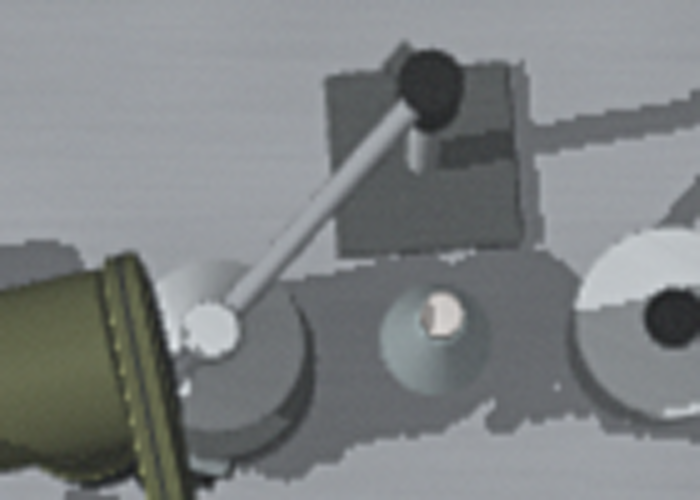

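View pics/side2c.png

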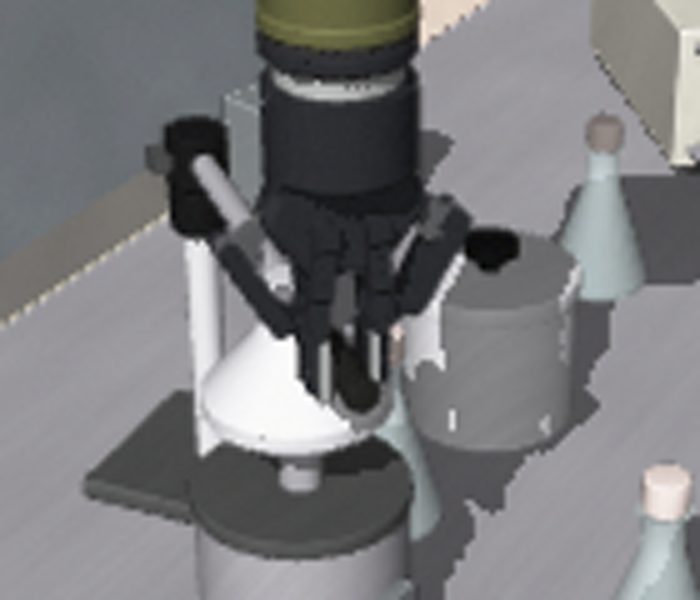

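```bash
python3 - <<'E'
from h import *
f=pickle.load(open("top2.pkl","rb"));s=pickle.load(open("side2.pkl","rb"));f0=pickle.load(open("top0.pkl","rb"))
T=lambda x,y:(240+x/5-.4,120+y/5-.4)
S=lambda x,y:(230+x/5-.4,130+y/5-.4)
for z in (.235,.245,.25): print(z,"cap",ray(f,*T(212,328),z).round(4), "before",ray(f0,150+560/2.96-.33,100+300/2.96-.33,z).round(4))
print("hub",ray(f,*T(431,87),.253))
# predicted rim/lid/chimney outline in side crop
for c,r,z in [((.610,.121),.054,.168),((.610,.121),.064,.12),((.610,.121),.0125,.12)]:
    a=np.linspace(0,6.28,200);q=np.array([proj(s,(c[0]+r*np.cos(t),c[1]+r*np.sin(t),z)) for t in a]);q=(q-[230,130]+.4)*5
    print(q.min(0).round(),q.max(0).round())
E
```

```text
0.235 cap [0.6149 0.1188 0.235 ] before [ 0.5687 -0.0519  0.235 ]
0.245 cap [0.6137 0.1181 0.245 ] before [ 0.5678 -0.0514  0.245 ]
0.25 cap [0.613  0.1177 0.25  ] before [ 0.5673 -0.0511  0.25  ]
hub [ 0.75894245 -0.01121361  0.253     ]
[202. 358.] [397. 459.]
[189. 420.] [415. 544.]
[280. 467.] [324. 491.]
```

Hood is within about 5 mm of the chimney axis in both views. Release and go up.

>>> arm_command(series=[[[0,0,0],[0,0,0],0.6],[[0,0,0],[0,0,0],0.3],[[0,0,0],[0,0,0],0.2],[[0,0,0],[0,0,0],0.1],[[0,0,0],[0,0,0],0],[[0,0,0],[0,0,0],0],[[0,0,0],[0,0,0],0],[[0,0,15],[0,0,0],0]])

```text
t: 8.08
eef_pos: [0.5449, 0.1728, 0.2395]
tcp_rot: [-179.8, 0.3, 49.0]
contact_force: [-0.1, -0.1, 0.1]
grip_width: 1.002
```

>>> arm_command(series=[[[0,0,20],[0,0,0],0],[[0,0,25],[0,0,0],0],[[0,0,25],[0,0,0],0],[[0,0,25],[0,0,0],0],[[-20,0,10],[0,0,0],0],[[-35,0,0],[0,0,0],0.5],[[-35,0,0],[0,0,0],1],[[-35,15,0],[0,0,0],1]])

```text
t: 8.75
eef_pos: [0.4207, 0.1868, 0.3474]
tcp_rot: [179.9, 0.0, 48.9]
contact_force: [0.2, 1.0, -0.5]
grip_width: 0.611
```

```bash
python3 - <<'E'
from station import *
import cv2,pickle
s=get_state();print(s["t"],s["eef_pos"],s["tcp_rot"],s["joints"],s["grip_width"])
for n in ["top","side"]:
    f=grab_frame(n);pickle.dump(f,open(f"{n}3.pkl","wb"))
    a=f["color"][:,:,::-1]
    a=a[100:300,150:420] if n=="top" else a[130:340,170:440]
    cv2.imwrite(f"pics/{n}3c.png",cv2.resize(a,None,fx=2.8,fy=2.8,interpolation=cv2.INTER_CUBIC))
E
```

```text
8.75 [0.42074542 0.18678411 0.34738994] [1.79937116e+02 4.88578797e-02 4.89060866e+01] [ 1.87409507e+01  4.15246511e+00  8.82285617e+01 -7.89866394e-02
  8.76296182e+01 -3.01618885e+01] 0.6109284052672338
```

View pics/top3c.png

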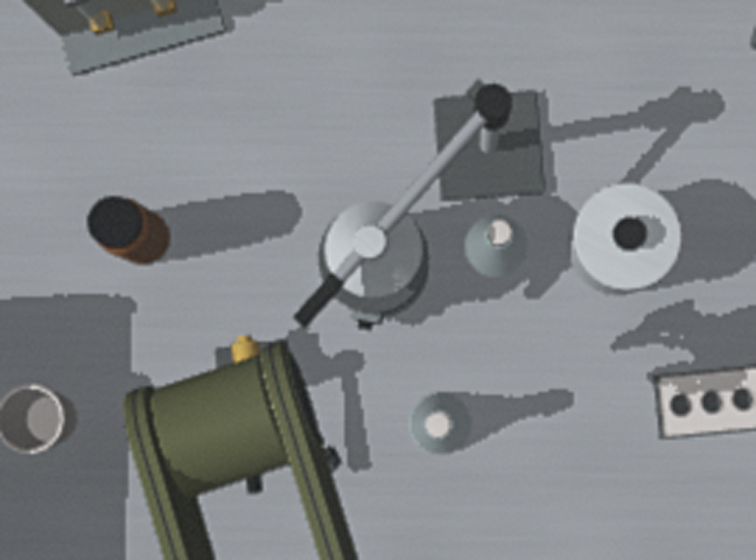

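View pics/side3c.png

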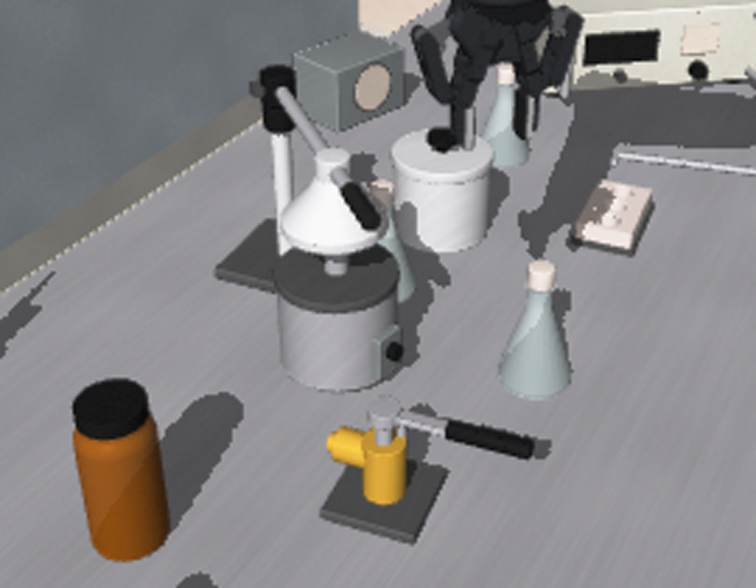

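Hood stayed centred: cap at about (370,241) in the top crop, rim 281–387 in the side crop, against 280–389 predicted. The glassware stands untouched. Now to the lever: close the jaws and come down on its +y side.

>>> arm_command(series=[[[-11,18,0],[0,0,-6.7],1],[[-11,18,0],[0,0,-6.7],1],[[-11,19,0],[0,0,-6.7],1],[[-11,19,0],[0,0,-6.7],1],[[-11,19,0],[0,0,-6.7],1],[[-11,18,0],[0,0,-6.7],1],[[0,0,-30],[0,0,0],1],[[0,0,-30],[0,0,0],1]])

```text
t: 9.52
eef_pos: [0.3574, 0.3017, 0.2885]
tcp_rot: [-179.8, -0.3, 9.0]
contact_force: [0.6, -0.5, -1.2]
grip_width: 0.005
```

>>> arm_command(series=[[[0,0,-30],[0,0,0],1],[[0,0,-30],[0,0,0],1],[[0,0,-25],[0,0,0],1],[[0,0,-20],[0,0,0],1],[[0,0,0],[0,0,0],1],[[0,0,0],[0,0,0],1]])

```text
t: 10.02
eef_pos: [0.3559, 0.2991, 0.1816]
tcp_rot: [179.9, 0.1, 8.8]
contact_force: [0.2, -0.9, 0.4]
grip_width: -0.001
```

```bash
python3 - <<'E'
from station import *
import cv2,pickle
from h import *
s=get_state();print(s["t"],s["eef_pos"],s["tcp_rot"],s["joints"],s["grip_width"],s["contact_force"])
for n in ["wrist"]:
    f=grab_frame(n);cv2.imwrite(f"pics/w3.png",f["color"][:,:,::-1])
    for p in ([.467,.274,.101],[.468-.133*.989,.274-.133*.15,.101],[.354,.298,.085]): print(proj(f,p))
f=grab_frame("side");cv2.imwrite("pics/s3.png",f["color"][:,:,::-1])
E
```

```text
10.0167 [0.35585681 0.29909029 0.18160389] [1.79929007e+02 1.26854829e-01 8.84288114e+00] [ 3.48442344e+01  1.21545127e+01  1.03605762e+02 -9.08867116e-03
  6.43848638e+01  2.60052143e+01] -0.0007911840958542469 [ 0.17214434 -0.85736581  0.44265195]
(np.float64(462.74288571335336), np.float64(263.8118166990672))
(np.float64(288.3239642228806), np.float64(263.1847818992958))
(np.float64(320.1834279641593), np.float64(205.70734112002955))
```

View pics/w3.png

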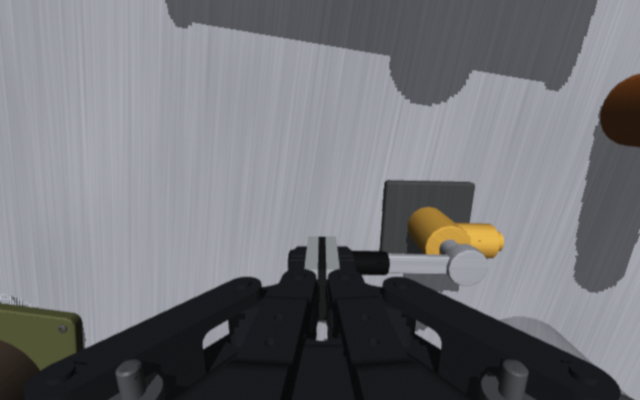

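View pics/s3.png

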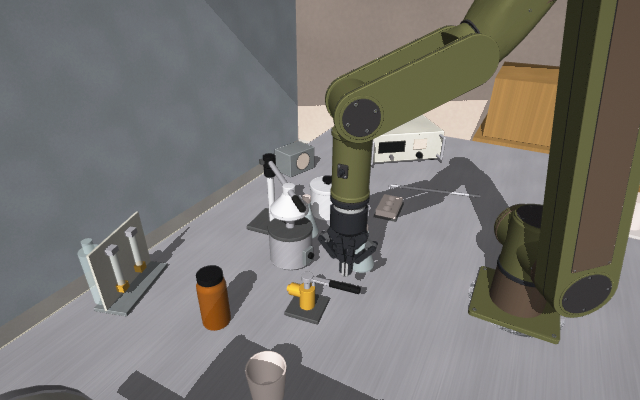

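The wrist view shows the lever at row 263 as predicted, and the closed fingers will come down on its far (+y) side. I'll descend to z = 0.086.

>>> arm_command(series=[[[0,0,-25],[0,0,0],1],[[0,0,-25],[0,0,0],1],[[0,0,-25],[0,0,0],1],[[0,0,-21],[0,0,0],1],[[0,0,0],[0,0,0],1],[[0,0,0],[0,0,0],1]])

```text
t: 10.62
eef_pos: [0.3565, 0.2997, 0.087]
tcp_rot: [-180.0, -0.0, 8.8]
contact_force: [0.1, 0.5, 0.3]
grip_width: -0.0
```

```bash
python3 - <<'E'
from station import *
import cv2,pickle
from h import *
s=get_state();print(s["t"],s["eef_pos"],s["tcp_rot"],s["contact_force"])
f=grab_frame("side");cv2.imwrite("pics/s4.png",cv2.resize(f["color"][200:350,240:420,::-1],None,fx=4,fy=4))
p=np.array([.467,.274])
def tcp(a,off=.020,r=.108):
    d=np.array([np.cos(a),np.sin(a)]);n=np.array([d[1],-d[0]])
    return p+r*d+off*n
q=[s["eef_pos"][:2]]+[tcp(np.radians(188.6+x)) for x in (0,6,12,18,24,30,36,42,48,54,56)]
print((np.diff(q,axis=0)*1000).round(1).tolist())
E
```

```text
10.6167 [0.35651991 0.29971933 0.0869615 ] [-1.79994036e+02 -1.56727541e-02  8.84135234e+00] [0.1450597  0.4650347  0.27341076]
[[0.7, -22.1], [0.2, -11.5], [1.4, -11.4], [2.6, -11.2], [3.8, -10.9], [4.9, -10.4], [5.9, -9.8], [6.9, -9.2], [7.9, -8.4], [8.7, -7.5], [3.1, -2.3]]
```

View pics/s4.png

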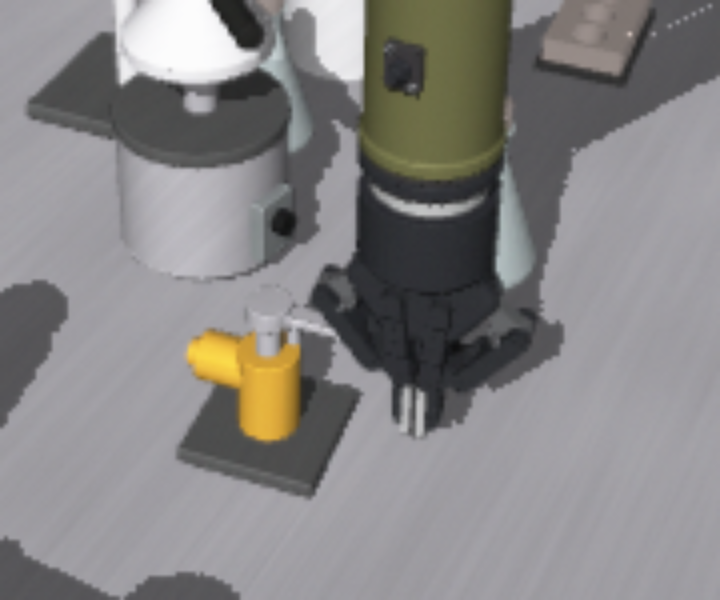

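Fingers stand in front of the sleeve, clear of the turret. Push.

>>> arm_command(series=[[[0.7,-12,0],[0,0,0],1],[[0,-10,0],[0,0,0],1],[[0.2,-11.5,0],[0,0,6],1],[[1.4,-11.4,0],[0,0,6],1],[[0,0,0],[0,0,0],1]])

```text
t: 11.08
eef_pos: [0.3591, 0.2533, 0.0877]
tcp_rot: [-180.0, -0.2, 20.9]
contact_force: [-0.9, 2.0, 1.2]
grip_width: 0.0
```

>>> arm_command(series=[[[2.6,-11.2,0],[0,0,6],1],[[3.8,-10.9,0],[0,0,6],1],[[4.9,-10.4,0],[0,0,6],1],[[5.9,-9.8,0],[0,0,6],1],[[6.9,-9.2,0],[0,0,6],1],[[4,-4.2,0],[0,0,3],1],[[0,0,0],[0,0,0],1]])

```text
t: 11.67
eef_pos: [0.3864, 0.1984, 0.0871]
tcp_rot: [-180.0, -0.1, 53.6]
contact_force: [-2.8, 3.7, 3.2]
grip_width: -0.0
```

```bash
python3 - <<'E'
from station import *
import cv2,pickle
from h import *
s=get_state();print(s["t"],s["eef_pos"],s["tcp_rot"],s["contact_force"])
f=grab_frame("side");cv2.imwrite("pics/s5.png",cv2.resize(f["color"][200:350,240:420,::-1],None,fx=4,fy=4))
f=grab_frame("wrist");cv2.imwrite("pics/w5.png",f["color"][:,:,::-1])
p=np.array([.467,.274])
for off in (.016,.020,.024):
  d=s["eef_pos"][:2]-p;R=np.hypot(*d);print(off,np.degrees(np.arctan2(d[1],d[0]))%360+np.degrees(np.arcsin(off/R))-188.6)
E
```

```text
11.6667 [0.38641146 0.19843589 0.08714461] [-1.79962521e+02 -5.08029595e-02  5.36182164e+01] [-2.81495373  3.68125462  3.23076808]
0.016 42.884546349392906
0.02 44.98732025292375
0.024 47.104405184236725
```

View pics/s5.png

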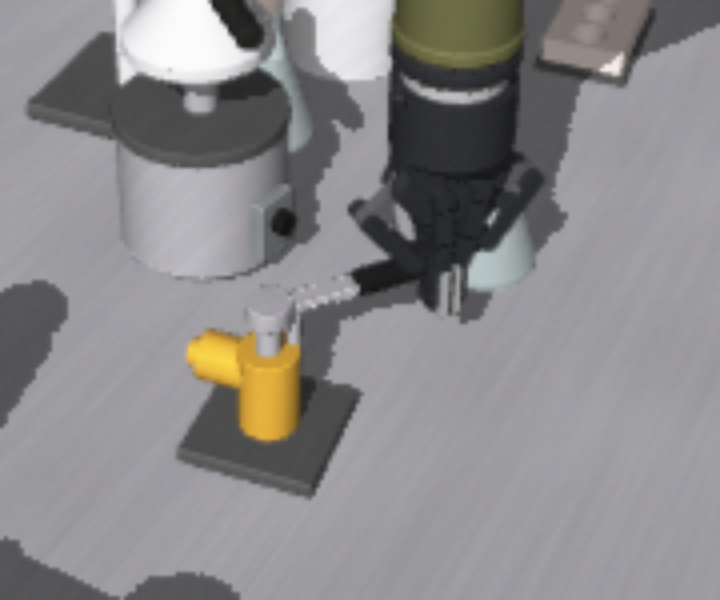

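View pics/w5.png

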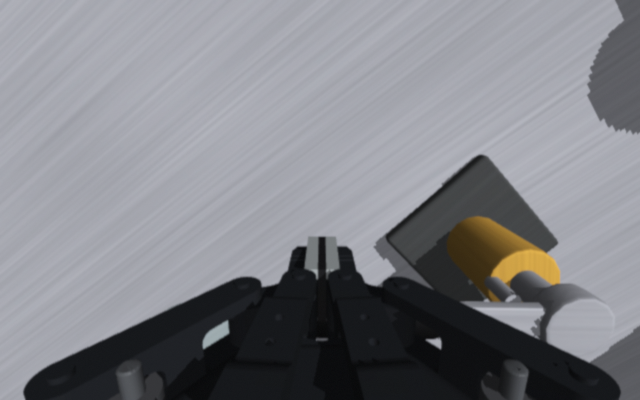

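>>> arm_command(series=[[[4,-4,0],[0,0,3],1],[[3.2,-2.6,0],[0,0,2],1],[[0,0,0],[0,0,0],1],[[0,0,0],[0,0,0],1]])

```text
t: 12.1
eef_pos: [0.3921, 0.1921, 0.0863]
tcp_rot: [-179.9, 0.1, 58.7]
contact_force: [-3.8, 1.7, 2.5]
grip_width: -0.004
```

>>> arm_command(series=[[[2,-1.5,0],[0,0,1],1],[[2,-1.5,0],[0,0,1],1],[[0,0,0],[0,0,0],1]])

```text
t: 12.35
eef_pos: [0.3953, 0.1893, 0.0861]
tcp_rot: [-179.8, 0.1, 60.7]
contact_force: [-6.4, 4.0, 5.6]
grip_width: -0.007
```

>>> arm_command(series=[[[2,-1.5,0],[0,0,0],1],[[0,0,0],[0,0,0],1],[[0,0,0],[0,0,0],1]])

```text
t: 12.6
eef_pos: [0.3957, 0.1889, 0.0861]
tcp_rot: [-179.6, 0.1, 60.6]
contact_force: [-11.3, 9.2, 8.1]
grip_width: -0.001
```

>>> arm_command(series=[[[2,-1.5,0],[0,0,0],1],[[0,0,0],[0,0,0],1],[[0,0,0],[0,0,0],1]])

```text
t: 12.85
eef_pos: [0.3961, 0.1885, 0.0861]
tcp_rot: [-179.4, 0.1, 60.6]
contact_force: [-15.1, 15.3, 10.7]
grip_width: 0.006
```

```bash
python3 - <<'E'
from station import *
import cv2,pickle
from h import *
s=get_state();print(s["t"],s["eef_pos"],s["tcp_rot"],s["contact_force"],s["moment"])
f=grab_frame("side");pickle.dump(f,open("side6.pkl","wb"));cv2.imwrite("pics/s6.png",cv2.resize(f["color"][230:310,280:380,::-1],None,fx=7,fy=7,interpolation=cv2.INTER_CUBIC))
for a in (40,45,48,51.6):
  t=np.radians(188.6+a);
  print(a,[((np.array(proj(f,(.467+r*np.cos(t),.274+r*np.sin(t),.101)))-[280,230]+.4)*7).round() for r in (.03,.07)])
E
```

```text
12.85 [0.39612652 0.18849244 0.08607229] [-1.79441766e+02  6.21466349e-02  6.05706947e+01] [-15.09972634  15.29839248  10.65638425] [2.17223669 2.15654535 0.02524085]
40 [array([277., 317.]), array([383., 292.])]
45 [array([274., 313.]), array([375., 281.])]
48 [array([272., 310.]), array([370., 276.])]
51.6 [array([270., 307.]), array([364., 269.])]
```

View pics/s6.png

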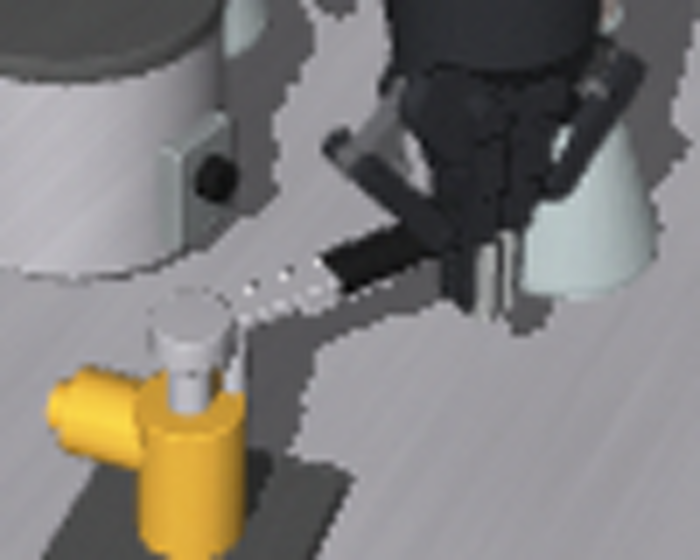

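The force climbs with the tool stuck, and the sleeve passes (364,267) in the crop where 51.6° is predicted, so the lever is at its stop. I'll ease it back along the same arc.

>>> arm_command(series=[[[-4,3,0],[0,0,-1],1],[[-4,3,0],[0,0,-2],1],[[-5,5,0],[0,0,-3],1],[[-5.5,7,0],[0,0,-4.5],1],[[-6,8,0],[0,0,-5],1],[[-6,9,0],[0,0,-6],1],[[-5,9.5,0],[0,0,-6],1],[[-4,10,0],[0,0,-6],1]])

```text
t: 13.57
eef_pos: [0.3617, 0.2414, 0.0862]
tcp_rot: [180.0, -0.0, 26.9]
contact_force: [-0.6, 2.5, -1.5]
grip_width: -0.002
```

>>> arm_command(series=[[[-3,11,0],[0,0,-6],1],[[-2,11,0],[0,0,-6],1],[[-1,11.4,0],[0,0,-6],1],[[-0.5,11.5,0],[0,0,0],1],[[-0.5,11.5,0],[0,0,0],1],[[0,12,0],[0,0,0],1],[[0,15,0],[0,0,0],1],[[0,0,0],[0,0,0],1]])

```text
t: 14.23
eef_pos: [0.3564, 0.3271, 0.0865]
tcp_rot: [-179.9, -0.2, 9.5]
contact_force: [0.2, -0.6, 0.6]
grip_width: -0.002
```

```bash
python3 - <<'E'
from station import *
s=get_state();print(s["t"],s["eef_pos"],s["tcp_rot"],s["contact_force"])
E
```

```text
14.2333 [0.35635983 0.3271374  0.08654183] [-1.79892928e+02 -1.59072087e-01  9.49043870e+00] [ 0.23477584 -0.58029105  0.61576694]
```

Clear of the lever; up and away, then check.

>>> arm_command(series=[[[0,5,25],[0,0,0],1],[[0,5,30],[0,0,0],1],[[0,5,30],[0,0,0],1],[[0,5,30],[0,0,0],1],[[0,5,30],[0,0,0],1],[[0,25,30],[0,0,0],1],[[-10,30,30],[0,0,0],1],[[-20,30,20],[0,0,0],1]])

```text
t: 14.9
eef_pos: [0.3278, 0.4338, 0.3132]
tcp_rot: [-179.9, -0.3, 9.2]
contact_force: [1.0, 1.0, -0.3]
grip_width: -0.002
```

>>> arm_command(series=[[[-20,20,0],[0,0,0],1],[[0,0,0],[0,0,0],1],[[0,0,0],[0,0,0],1]])

```text
t: 15.15
eef_pos: [0.3046, 0.4532, 0.3099]
tcp_rot: [180.0, -0.0, 9.5]
contact_force: [0.0, 0.5, -0.1]
grip_width: 0.003
```

```bash
python3 - <<'E'
from station import *
import cv2,pickle
from h import *
s=get_state();print(s["t"],s["eef_pos"],s["contact_force"])
for n in ["top","side"]:
    f=grab_frame(n)
    a=f["color"][:,:,::-1]
    a=a[100:300,150:420] if n=="top" else a[130:340,170:440]
    cv2.imwrite(f"pics/{n}7c.png",cv2.resize(a,None,fx=2.8,fy=2.8,interpolation=cv2.INTER_CUBIC))
E
```

```text
15.15 [0.30457906 0.45324613 0.30988553] [ 0.02086831  0.53328391 -0.14868896]
```

View pics/top7c.png

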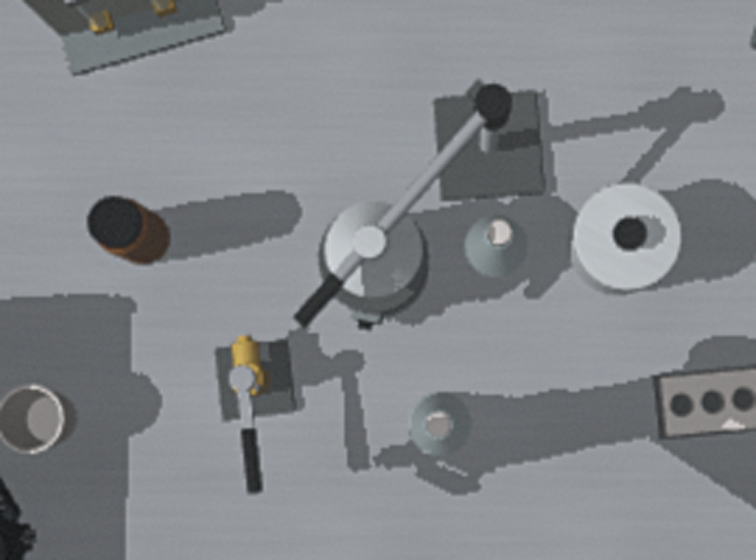

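View pics/side7c.png

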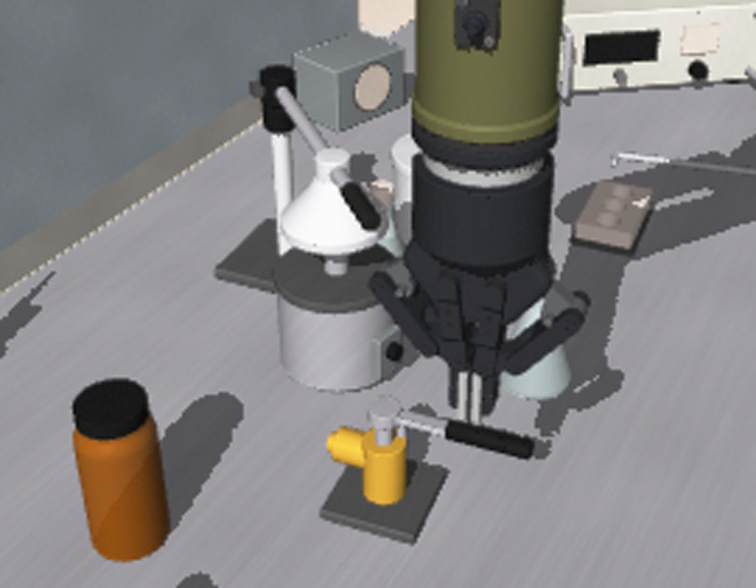

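Lever back at its starting position (sleeve end at (254,492), the same full-frame pixel as at the start), hood unchanged, glassware in place, robot clear.

```bash
python3 -c "
from station import *
print(sign_off())"
```

```text
the job is handed in; nothing more can be done
None
```

The hood now stands over the furnace chimney, the purge is done, and the job is handed in. The robot clock read 15.2 s at the last check.

- **Hood:** I gripped the extraction arm, swung it about 53° round to the furnace and let go. The pictures put the hood about 5 mm from the chimney axis (limit 18 mm), and it looked the same after release and at the end.
- **Lever:** I pushed it with closed fingers until the tool stopped moving and the contact force rose to about 24 N. The picture matched the 0.9 rad stop. I eased it back the same way, and at the end it lay at its starting pixel position.
- **Glassware:** The jar, the flask under the hood and the flask near the robot looked undisturbed in the final pictures. The flask on the right was hidden by the arm or out of frame there. It last showed upright right after the hood was released, and the robot did not go near it afterwards.

The robot stands clear and touches nothing. None of the checks failed; the top and side cameras differed by up to 6 mm on single points.

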